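Hang the keyhole caddy on the bench panel

TASK

Take the small metal caddy that has the tall back plate with a keyhole cut in it and hang it on the broad-headed screw that sticks out of the grey upright panel: pass the round opening over the screw head, then slide the caddy down until the narrow slot is fully home on the screw, and let go. Leave the similar low caddy, which has no back plate, where it stands.

Things in the scene. Friction and masses are not known exactly. Their poses are not given: they have to be found in the camera images.
- caddy: Caddy to hang: aluminium, 0.3-0.5 kg, stands on the bench. Origin: underside, below the grip fin's centre; z up, +x towards the back plate. Tray x -40..65 mm, 100 wide (y), walls 22 high. Fin: upright slab 14 thick (y), x -20..20, top z 125: pinch it across y from above. Back plate 100 wide, 130 tall, x 60..65, with a keyhole: round opening 42 across at y 0, z 70; slot 14 wide up from it to z 115.
- caddy_seat (a point): Point of the caddy where the screw's axis lies when the slot is fully home: x 62.5 mm (mid-thickness of the back plate), y 0, z 111 mm in the caddy's frame, 41 mm above the centre of the round opening. Axes as the caddy's.
- screw: Fixed level screw. Origin: its axis at the panel's front face; -x points out of the panel, z up. Shank 8 mm across, x 0..-20; flat head 22 across, x -20..-26. It is 145-175 mm above the bench. Panel: grey, upright, 360 wide, 209 tall, 12 thick; a small unused wire hook sticks out 30 mm, over 100 mm to the +y side. A hung caddy's axes match the screw's but for a few degrees of lean (loose slot).
- plain_caddy: Bystander caddy, to be left alone: same aluminium tray and grip fin (fin top at 125 mm), but no tall back plate, only a 22 mm wall all round. Origin on its underside below the fin's centre; z up. It may stand in either of two places, the keyhole caddy in the other.
There are look-alikes about, which are no part of the job. What is shaped like the caddy but turquoise is not meant.

How it is judged:
At the end, for the whole second after the job is handed in: The caddy hangs at rest (below 30 mm/s) and upright within 15 degrees, carried by the screw, with its back plate behind the screw head and the screw in the top of the slot: the seat point lies within 10 mm of the screw's axis sideways and in height, and between the panel face and the head (x of caddy_seat in the frame of screw between -0.024 and 0.005 m and y of caddy_seat in the frame of screw between -0.01 and 0.01 m and z of caddy_seat in the frame of screw between -0.01 and 0.01 m and angle between caddy's own z axis and vertical below 0.26 rad and contact force between caddy and screw above 0.5 N and linear speed of caddy below 0.03 m/s); the robot touches nothing.
It fails at once if the plain caddy is pushed more than 30 mm or tipped over (distance of plain_caddy from where it was at the start of the episode above 0.03 m or angle between plain_caddy's own z axis and vertical above 0.5 rad).
It also fails if it takes over 48 s, if anything falls off the work surface, if the arm or the gripper's body presses on something with over 40 N, if the wrist force passes 120 N, or if a joint passes its speed limit or range.

ROBOT

A 7-joint arm with a two-finger parallel gripper is mounted at the origin on the work surface. World frame = base frame: x ahead of the robot, y to its left, z up, the work surface at z = 0. Lengths are in m, angles in rad, forces in N, time in s.
With the tool pointing down it reaches from about 0.4 to 0.85 m from the base axis. Payload 4.5 kg.
Tool frame: the origin (TCP) lies where the fingers leave the gripper's body, on its centre line; the fingertips stand 64 mm ahead of it and the grasp point (between the pads) lies 45 mm ahead of it; z points along the fingers, y is the direction in which the jaws open and shut (so a half turn about z gives the same grasp; the last joint's range is limited). The gripper opens to 88 mm and grips with 3 to 60 N. Pads are 18 mm wide; open, the fingers measure 123 mm over their backs; the gripper's body (75 mm by 187 mm) begins 45 mm behind the grasp point.
Start: joints at [-1.189, 0.689, -0.195, 1.565, 0.157, 0.902, -0.215], TCP at [0.213, 0.588, 0.303] pointing down, gripper open.
Joint ranges: [-3.01, 3.01], [-0.46, 2.08], [-1.47, 1.51], [0.13, 2.56], [-1, 4.14], [0.04, 2.09], [-2.66, 2.66]. Speed limits (rad/s): [2.57, 2.57, 3.14, 3.14, 3.14, 3.14, 3.14].

INTERFACE

Orientations are given as a unit quaternion [x, y, z, w].
In Python, from plant import monitor, snapshot, workorder, finder gives the robot as it stands.
- The arm moves only by the tool carry_out, never from a script. Its argument "motion" is one flat list of numbers, 6 for each row, row after row: the shift along the tool's x, y, z in cm, then the turn, a rotation vector about the tool's x, y, z in rad. In form: [x, y, z, rx, ry, rz, x, y, z, rx, ry, rz, ...]. A call has 1 to 8 rows; each row shifts and turns the commanded pose from where the row before left it, along the tool's axes as they then stand; what a row does not reach is not made up. A row lasts 1/8 s, in which the tool goes at most 62.5 mm and 10.7 degrees, less where a joint would pass 70% of its speed; a pose out of reach is approached as far as the arm can. A call with a gripper value outside its range is refused whole. "hand" is the finger opening in cm, from 0 to 8.81, set as the call begins (left out, the last holds). The fingers move at their own pace and stop on an object; "grip_force" is the grip in N (left out, the last holds). Time passes only in rows, so rows that do not move let the fingers close. It gives the time, the measured TCP pose, the force and the opening at its end, in the units of the state.
- monitor.get_state(): the state, without advancing time (a new reading comes with each control period).
- snapshot(name): name is "scene" or "side" or "wrist"; returns a dict with "frame" (384x512x3 uint8, red, green, blue), "range_z" (384x512 float32, m along the optical axis (not along the pixel's ray), 0 where there is no reading), "fx", "fy", "cx", "cy" (pixels), "rvec" (rotation vector, rad) and "tvec" (3), from world to camera coordinates, as OpenCV has them; the wrist camera has in their place "hand_eye" (4x4, takes a point from camera to tool coordinates, whose origin is the TCP and whose axes are the flange's). Camera axes: x right, y down, z forward; pixel columns grow to the right and rows downward; lengths in m; the calibration is good to about 2 mm. A picture is of the moment at which its call begins: read the wrist's pose just before it.
- workorder.finish_job(): hands the job in, once; it reports no verdict.
Trained networks look in a picture, given as the dict that the camera call returned (one of the last four; its "shot" number tells which), for a name from the list of things; names that differ only in an ending like _2 or _b are one class to them, and where a whole thing is asked for, a point or a joint stands for the part that bears it (a point fixed in the world has none). Each returns a list of dicts, best first, with "p" (0 to 1); they miss things now and then, are a little off and sometimes report something else, mostly with a low value. They report only what shows in the picture. A call takes as long as a camera call. They do not tell look-alikes from the thing itself.
- finder.masks_of(picture, thing): "pixels" (384x512 bool, what is visible of it) and "extent" ([left, top, right, bottom] in pixels, round what is visible of it).
The state is a dict: "clock": time; "q": joint angles; "qd": joint speeds; "joint_torque": joint torques, N m; "tool_pos": TCP position; "eef_rot": TCP orientation; "contact_force": force on the tool from outside, world axes, zero at the start; "moment": the same for the moment, N m; "opening": opening from 0.0 (shut) to 1.0 (fully open).
Only numpy, scipy, OpenCV 4.12 (cv2) and the standard library are available. Lean on these libraries where they do the work, as an engineer would, in place of code of your own. Each camera call takes 0.05 s, during which the arm holds its last target. There are 200 camera calls.

## Working session

There is one attempt and no reset: what is moved stays moved. The work goes in short steps, Python scripts to look and compute and a tool call to move; the robot and the scene stay as the last step left them, time stands still between calls to the robot, and variables do not carry over. Pictures are saved under pics/ and viewed, about 8 in all and at most 12, crops included, and the job is handed in when it is done.

Besides the shell and the picture viewer there is one more tool, called after "Emit:" by a JSON object that holds its "fn" and its "kwargs", one argument or row to a line. carry_out: Moves the arm, as the interface text tells. Its arguments: {"type":"object","properties":{"motion":{"type":"array"},"hand":{"type":"number"},"grip_force":{"type":"number"}},"required":["motion"]}

```bash
mkdir -p pics; ls
cat > h.py <<'E'
import numpy as np,cv2
from scipy.spatial.transform import Rotation as R
from plant import monitor,snapshot,workorder,finder
def pts(p,mask=None):
    z=p["range_z"];m=z>0
    if mask is not None:m=m&mask
    v,u=np.nonzero(m);d=z[v,u]
    c=np.c_[(u-p["cx"])/p["fx"]*d,(v-p["cy"])/p["fy"]*d,d]
    if "rvec" in p:
        r=R.from_rotvec(np.ravel(p["rvec"]));return r.inv().apply(c-np.ravel(p["tvec"])),u,v
    s=p["state"];T=p["hand_eye"];t=c@T[:3,:3].T+T[:3,3]
    return R.from_quat(s["eef_rot"]).apply(t)+np.array(s["tool_pos"]),u,v
def shot(n):
    s=monitor.get_state();p=snapshot(n);p["state"]=s;return p
def save(n,img):cv2.imwrite("pics/"+n,img[:,:,::-1])
E
python3 - <<'E'
from h import *
print(monitor.get_state())
a=shot("scene");b=shot("side")
for n,p in(("scene",a),("side",b)):
    for t in("caddy","plain_caddy","screw"):
        for m in finder.masks_of(p,t):
            P,_,_=pts(p,m["pixels"])
            print(n,t,round(m["p"],2),m["extent"],len(P),P.min(0).round(3) if len(P) else'',np.median(P,0).round(3),P.max(0).round(3))
    save(n+".png",cv2.resize(p["frame"],(800,600)))
E
```

```text
pics
{'clock': 0.0, 'q': array([-1.18918998,  0.6899745 , -0.19454026,  1.56632854,  0.15728862,
        0.90250165, -0.21513114]), 'qd': array([-0.00113657, -0.00091902, -0.00027635,  0.00127398,  0.00085802,
       -0.00051193,  0.00054545]), 'joint_torque': array([-8.26262340e-05, -5.27575958e+01, -1.26734544e+00, -1.53431547e+01,
       -5.27027913e-02,  6.47331937e-03,  1.60552081e-04]), 'tool_pos': array([0.21287261, 0.58708766, 0.30192064]), 'eef_rot': array([ 1.72996085e-01,  9.84922091e-01, -9.04067884e-04, -1.04143415e-04]), 'contact_force': array([ 0.09661969, -0.25206953, -1.0029266 ]), 'moment': array([-0.03768809, -0.03438086,  0.03082305]), 'opening': 0.9953375402997986}
scene caddy 0.86 [327.6, 281.6, 391.3, 334.0] 1578 [ 0.388  0.417 -0.002] [0.45  0.481 0.016] [0.506 0.538 0.134]
scene caddy 0.79 [288.4, 220.6, 340.9, 284.9] 1774 [ 0.341  0.222 -0.005] [0.428 0.306 0.019] [0.475 0.367 0.135]
scene caddy 0.7 [328.0, 198.5, 376.4, 251.2] 1420 [ 0.192  0.247 -0.003] [0.307 0.317 0.042] [0.319 0.367 0.135]
scene plain_caddy 0.57 [168.2, 235.5, 219.9, 282.4] 1385 [ 0.6   -0.004 -0.003] [0.662 0.068 0.009] [0.716 0.118 0.129]
scene plain_caddy 0.5 [150.7, 127.9, 160.9, 142.3] 66 [ 0.499 -0.261  0.129] [ 0.519 -0.233  0.175] [ 0.531 -0.227  0.187]
scene screw 0.44 [152.2, 132.0, 159.7, 140.0] 46 [ 0.507 -0.258  0.158] [ 0.519 -0.233  0.177] [ 0.531 -0.227  0.187]
side caddy 0.7 [203.6, 151.1, 248.0, 198.0] 1195 [ 0.37   0.256 -0.   ] [0.42  0.262 0.056] [0.51  0.449 0.134]
side caddy 0.57 [162.3, 157.6, 197.3, 212.4] 1276 [ 0.206  0.144 -0.001] [0.262 0.306 0.024] [0.332 0.484 0.134]
side plain_caddy 0.56 [300.2, 175.8, 351.9, 232.6] 1309 [ 0.6   -0.004 -0.001] [0.651 0.055 0.016] [0.761 0.221 0.129]
```

View pics/scene.png

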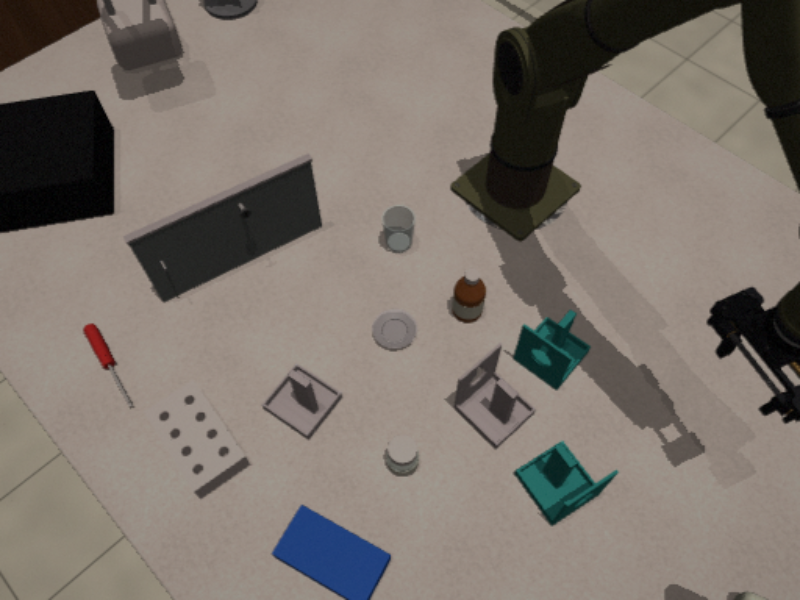

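View pics/side.png

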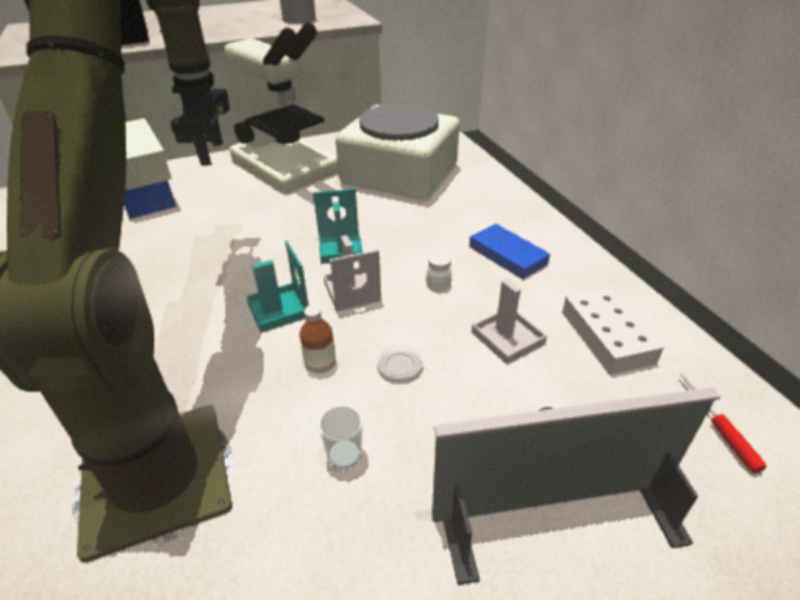

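Scene picture (512-px coordinates): the candidates are the grey caddy with keyhole plate (315,253), turquoise ones (352,225) and (358,308), and the plain grey low caddy (193,258). I choose the grey one at (315,253). The screw is at about (155,135) and the wire hook at (105,170). Next I fit the poses and check a crop.

Run:
```python
from h import *
a=shot("scene");b=shot("side")
def comb(box,zmin,zmax,cams=(a,b)):
    o=[]
    for p in cams:
        P,u,v=pts(p);k=(P[:,0]>box[0])&(P[:,0]<box[1])&(P[:,1]>box[2])&(P[:,1]<box[3])&(P[:,2]>zmin)&(P[:,2]<zmax)
        o.append(P[k]);print('n',k.sum(),P[k].mean(0).round(4) if k.any() else '')
    return o
# caddy points above tray
print("caddy");o=comb((.34,.50,.20,.38),.03,.14)
for q in o: 
    print(q.min(0).round(3),q.max(0).round(3))
    w=cv2.minAreaRect(q[:,:2].astype(np.float32));print(w)
print("caddy whole");o2=comb((.34,.50,.20,.38),.012,.14)
P=np.vstack(o2);print(cv2.minAreaRect(P[:,:2].astype(np.float32)))
np.save("cad.npy",np.vstack(o))
# panel
print("panel")
A=pts(a)[0];k=(A[:,1]<-.1)&(A[:,1]>-.45)&(A[:,0]>.2)&(A[:,0]<.85)&(A[:,2]>.03)&(A[:,2]<.23);Q=A[k]
# ransac line in xy
rng=np.random.default_rng(0);best=0
for _ in range(500):
    i,j=rng.choice(len(Q),2,False);d=Q[j,:2]-Q[i,:2];L=np.hypot(*d)
    if L<.1:continue
    n=np.array([-d[1],d[0]])/L;r=(Q[:,:2]-Q[i,:2])@n;c=(abs(r)<.004).sum()
    if c>best:best=c;inl=abs(r)<.004
G=Q[inl];m=G.mean(0);U,S,V=np.linalg.svd(G-m,full_matrices=False);n=V[2]*np.sign(V[2][1]);print("n",n,"m",m,len(G),S)
t=np.array([n[1],-n[0],0]);t/=np.hypot(*t)
r=(A-m)@n;s=(A-m)@t;k=(r>.006)&(r<.04)&(abs(s)<.2)&(A[:,2]>.06)&(A[:,2]<.23)
for x in np.c_[r,s,A][k]: print(x.round(4))
print("ext",((G-m)@t).min(),((G-m)@t).max(),G[:,2].min(),G[:,2].max())
c1=cv2.resize(a["frame"][205:300,265:385],(600,475));c2=cv2.resize(a["frame"][90:200,70:215],(600,455))
save("c1.png",np.vstack([c1[:300],c2[:300]]))
```

```text
caddy
n 686 [0.4236 0.2906 0.0896]
n 834 [0.4193 0.2685 0.0865]
[0.367 0.257 0.03 ] [0.471 0.364 0.135]
((0.4311521649360657, 0.2975373864173889), (0.10574916750192642, 0.09877001494169235), 70.3873291015625)
[0.37  0.255 0.03 ] [0.471 0.344 0.134]
((0.42088672518730164, 0.30011528730392456), (0.0883985310792923, 0.1005149856209755), 89.21719360351562)
caddy whole
n 990 [0.4251 0.2999 0.0684]
n 1026 [0.4177 0.2717 0.0742]
((0.4213258922100067, 0.3109358251094818), (0.1107873022556305, 0.10358600318431854), 87.05907440185547)
panel
n [ 0.22630639  0.97405486 -0.0015961 ] m [ 0.54781619 -0.2633742   0.12783356] 4661 [7.106675   3.64339199 0.1155286 ]Traceback (most recent call last):
  File "<stdin>", line 28, in <module>
TypeError: return arrays must be of ArrayType
```

Run:
```python
from h import *
a=shot("scene");b=shot("side")
A=pts(a)[0];n=np.array([.2263,.97405,0]);m=np.array([.54782,-.26337,0]);t=np.array([n[1],-n[0],0])
r=(A-m)@n;s=(A-m)@t
k=(abs(r)<.004)&(A[:,2]>.02)&(A[:,2]<.2)&(abs(s)<.25);print("panel ext",s[k].min(),s[k].max())
k=(r>.008)&(r<.045)&(abs(s)<.2)&(A[:,2]>.06)&(A[:,2]<.22)
print(np.c_[r,s,A][k].round(3)[:70])
for nm,p in(("a",a),("b",b)):
    P=pts(p)[0];P=P[(P[:,0]>.34)&(P[:,0]<.5)&(P[:,1]>.2)&(P[:,1]<.38)&(P[:,2]>.03)&(P[:,2]<.14)]
    pl=P[P[:,1]<.275]; vx,vy,x0,y0=cv2.fitLine(pl[:,:2].astype(np.float32),cv2.DIST_HUBER,0,.01,.01).ravel()
    print(nm,len(pl),"plate dir",np.degrees(np.arctan2(vy,vx)),x0,y0,pl.min(0),pl.max(0),"resid",np.std((pl[:,0]-x0)*vy-(pl[:,1]-y0)*vx))
    f=P[P[:,1]>.285];print(" fin",len(f),f.min(0),f.max(0),np.median(f,0))
    if len(f)>5:print(cv2.minAreaRect(f[:,:2].astype(np.float32)))
    ft=f[f[:,2]>.118];print(" top",len(ft),ft.mean(0) if len(ft) else'',cv2.minAreaRect(ft[:,:2].astype(np.float32)) if len(ft)>3 else '')
c1=cv2.resize(a["frame"][205:300,265:385],(600,475));c2=cv2.resize(a["frame"][90:200,70:215],(600,455))
save("c1.png",np.vstack([c1[:350],c2[50:300]]))
```

```text
panel ext -0.18690636090242332 0.1733852046478486
[[ 0.011 -0.033  0.518 -0.245  0.18 ]
 [ 0.01  -0.036  0.515 -0.245  0.177]
 [ 0.008 -0.03   0.52  -0.248  0.174]
 [ 0.012 -0.032  0.519 -0.245  0.177]
 [ 0.015 -0.035  0.518 -0.241  0.178]
 [ 0.022 -0.036  0.518 -0.234  0.185]
 [ 0.025 -0.038  0.517 -0.23   0.187]
 [ 0.024 -0.041  0.513 -0.231  0.184]
 [ 0.02  -0.03   0.523 -0.237  0.183]
 [ 0.022 -0.032  0.522 -0.234  0.184]
 [ 0.024 -0.035  0.52  -0.232  0.184]
 [ 0.03  -0.036  0.519 -0.226  0.189]
 [ 0.024 -0.04   0.514 -0.231  0.18 ]
 [ 0.025 -0.043  0.512 -0.229  0.18 ]
 [ 0.02  -0.026  0.527 -0.238  0.181]
 [ 0.023 -0.028  0.525 -0.235  0.182]
 [ 0.023 -0.031  0.523 -0.234  0.18 ]
 [ 0.026 -0.033  0.521 -0.23   0.183]
 [ 0.023 -0.037  0.518 -0.232  0.177]
 [ 0.024 -0.039  0.515 -0.231  0.176]
 [ 0.028 -0.041  0.514 -0.227  0.179]
 [ 0.024 -0.045  0.51  -0.23   0.173]
 [ 0.023 -0.025  0.529 -0.236  0.179]
 [ 0.026 -0.027  0.527 -0.232  0.182]
 [ 0.024 -0.03   0.524 -0.233  0.178]
 [ 0.028 -0.032  0.523 -0.229  0.18 ]
 [ 0.029 -0.035  0.521 -0.228  0.179]
 [ 0.028 -0.037  0.518 -
[... 1304 characters left out ...]
66610622), 87.9005355834961)
 top 90 [0.42251176 0.32539296 0.12483479] ((0.42195287346839905, 0.3254685699939728), (0.039768096059560776, 0.014617187902331352), 89.13282012939453)
b 721 plate dir -1.7195154 0.43368796 0.26084334 [0.37014268 0.25548102 0.03005545] [0.47056368 0.27061935 0.13329354] resid 0.0018081816483931992
 fin 110 [0.41472167 0.30201968 0.03131325] [0.42945812 0.34684741 0.1290334 ] [0.41987763 0.30830204 0.11275222]
((0.42235422134399414, 0.32438546419143677), (0.04478270933032036, 0.014644854702055454), 89.18109130859375)
 top 45 [0.42137206 0.31950529 0.12538027] ((0.42232832312583923, 0.322919100522995), (0.04188400134444237, 0.014170581474900246), 88.52644348144531)
```

View pics/c1.png

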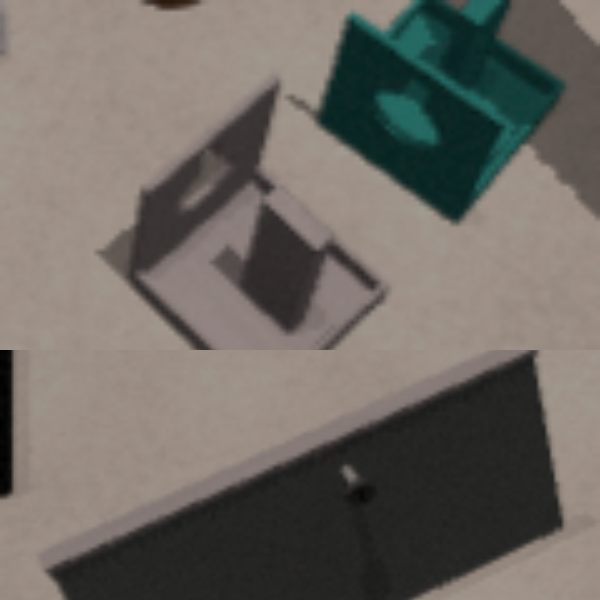

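The crop confirms it: the grey caddy at crop (260,210) has the keyhole plate, its neighbour is turquoise, and the screw is on the panel at crop (355,485). Fitted caddy origin is (0.422, 0.325), yaw about -92°. Screw is near (0.514, -0.256, 0.174), with its +x yaw at -103°.

```bash
cat >> h.py <<'E'
def plan(target,psi,n,rnd=2):
    """rows to take TCP to target (m), tool down, tool y at psi deg"""
    s=monitor.get_state();p=np.array(s["tool_pos"]);r0=R.from_quat(s["eef_rot"])
    c,q=np.cos(np.radians(psi)),np.sin(np.radians(psi))
    y=np.array([c,q,0]);z=np.array([0,0,-1.]);r1=R.from_matrix(np.c_[np.cross(y,z),y,z])
    dv=(r0.inv()*r1).as_rotvec()/n
    d=(np.array(target)-p)/n;r=r0
    print("t",s["clock"],"p",p.round(4),"psi",np.degrees(np.arctan2(*r0.as_matrix()[1::-1,1])).round(2),"tilt z",r0.as_matrix()[:,2].round(3),"F",s["contact_force"].round(1),"op",round(s["opening"],3))
    for i in range(n):
        print((r.inv().apply(d)*100).round(rnd).tolist(),dv.round(3).tolist());r=r*R.from_rotvec(dv)
E
python3 -c "
from h import *
plan((.422,.325,.30),-2,8)"
```

```text
t 0.6 p [0.213  0.5876 0.3027] psi 70.08 tilt z [-0.  0. -1.] F [0.3 0.5 0.6] op 1.003
[-3.58, -2.2, 0.03] [0.0, -0.0, 0.157]
[-3.87, -1.61, 0.03] [0.0, -0.0, 0.157]
[-4.08, -0.98, 0.03] [0.0, -0.0, 0.157]
[-4.18, -0.33, 0.03] [0.0, -0.0, 0.157]
[-4.18, 0.33, 0.03] [0.0, -0.0, 0.157]
[-4.08, 0.98, 0.03] [0.0, -0.0, 0.157]
[-3.88, 1.61, 0.03] [0.0, -0.0, 0.157]
[-3.58, 2.19, 0.03] [0.0, -0.0, 0.157]
```

Emit:
{"fn": "carry_out", "kwargs": {
  "motion": [-3.6, -2.2, 0, 0, 0, 0.157, -3.9, -1.6, 0, 0, 0, 0.157, -4.1, -1.0, 0, 0, 0, 0.157, -4.2, -0.3, 0, 0, 0, 0.157, -4.2, 0.3, 0, 0, 0, 0.157, -4.1, 1.0, 0, 0, 0, 0.157, -3.9, 1.6, 0, 0, 0, 0.157, -3.6, 2.2, 0, 0, 0, 0.157],
  "hand": 6
}}

```text
clock: 1.6
tool_pos: [0.4242, 0.323, 0.3029]
eef_rot: [0.72, 0.694, 0.0, -0.0]
contact_force: [1.3, -0.1, -0.1]
opening: 0.682
```

Emit:
{"fn": "carry_out", "kwargs": {
  "motion": [0, 0, 0, 0, 0, 0, 0, 0, 0, 0, 0, 0]
}}

```text
clock: 1.85
tool_pos: [0.4229, 0.3248, 0.3028]
eef_rot: [0.718, 0.696, 0.0, -0.0]
contact_force: [-0.2, 0.3, -0.7]
opening: 0.679
```

Run:
```python
from h import *
p=shot("wrist");P,u,v=pts(p)
print("cam in tool",p["hand_eye"][:3,3])
k=(P[:,0]>.34)&(P[:,0]<.5)&(P[:,1]>.2)&(P[:,1]<.38)
Q=P[k&(P[:,2]>.115)&(P[:,2]<.14)]
for nm,f in(("fin",Q[Q[:,1]>.285]),("plate",Q[Q[:,1]<.285])):
    if len(f)>3:print(nm,len(f),f.mean(0),cv2.minAreaRect(f[:,:2].astype(np.float32)))
plan((.422,.325,.155),-2,4)
save("w1.png",p["frame"])
```

```text
cam in tool [ 0.07066643 -0.00022686 -0.08059904]
fin 835 [0.4214613  0.32739021 0.12329672] ((0.4216636121273041, 0.3263775706291199), (0.03944128006696701, 0.013745459727942944), 88.04434967041016)
plate 1460 [0.41927035 0.26479607 0.12485707] ((0.4189886152744293, 0.2636132538318634), (0.00668619479984045, 0.10004590451717377), 87.80252838134766)
t 1.9 p [0.4225 0.3252 0.3027] psi -1.72 tilt z [-0.001  0.001 -1.   ] F [ 0.3 -0.2 -0.1] op 0.682
[-0.01, -0.01, 3.69] [-0.0, -0.0, 0.001]
[-0.01, -0.01, 3.69] [-0.0, -0.0, 0.001]
[-0.01, -0.01, 3.69] [-0.0, -0.0, 0.001]
[-0.01, -0.01, 3.69] [-0.0, -0.0, 0.001]
```

Emit:
{"fn": "carry_out", "kwargs": {
  "motion": [0.1, -0.1, 3.5, 0, 0, 0.005, 0, 0, 4, 0, 0, 0, 0, 0, 4, 0, 0, 0, 0, 0, 2.5, 0, 0, 0, 0, 0, 1.0, 0, 0, 0, 0, 0, 0, 0, 0, 0],
  "hand": 6
}}

```text
clock: 2.65
tool_pos: [0.4219, 0.3258, 0.1526]
eef_rot: [0.72, 0.694, -0.0, -0.0]
contact_force: [0.4, 0.3, 1.4]
opening: 0.68
```

Emit:
{"fn": "carry_out", "kwargs": {
  "motion": [0, 0, 0, 0, 0, 0, 0, 0, 0, 0, 0, 0, 0, 0, 0, 0, 0, 0, 0, 0, 0, 0, 0, 0, 0, 0, 0, 0, 0, 0, 0, 0, 0, 0, 0, 0],
  "hand": 0,
  "grip_force": 40
}}

```text
clock: 3.4
tool_pos: [0.4222, 0.3251, 0.1527]
eef_rot: [0.72, 0.694, -0.0, -0.0]
contact_force: [-0.4, 0.7, -1.2]
opening: 0.158
```

Emit:
{"fn": "carry_out", "kwargs": {
  "motion": [0, 0, -1, 0, 0, 0, 0, 0, -2, 0, 0, 0, 0, 0, -4, 0, 0, 0, 0, 0, -4, 0, 0, 0, 0, 0, -4, 0, 0, 0, 0, 0, -2, 0, 0, 0, 0, 0, 0, 0, 0, 0]
}}

```text
clock: 4.28
tool_pos: [0.4228, 0.3251, 0.3243]
eef_rot: [0.72, 0.693, 0.002, 0.0]
contact_force: [-0.2, 0.1, -3.3]
opening: 0.156
```

Run:
```python
from h import *
plan((.555,-.09,.322),-13,8)
for c in("scene","side"):
    P=pts(shot(c))[0]
    k=(P[:,0]>.35)&(P[:,0]<.62)&(P[:,1]>-.18)&(P[:,1]<.2);Q=P[k];print(c,Q[Q[:,2].argsort()[-5:]].round(3))
```

```text
t 4.275 p [0.4228 0.3251 0.3243] psi -2.19 tilt z [ 0.003  0.002 -1.   ] F [-0.2  0.1 -3.3] op 0.156
[-5.12, 1.85, 0.02] [0.0, -0.0, 0.024]
[-5.08, 1.97, 0.02] [0.0, -0.0, 0.024]
[-5.03, 2.09, 0.02] [0.0, -0.0, 0.024]
[-4.98, 2.21, 0.02] [0.0, -0.0, 0.024]
[-4.93, 2.32, 0.02] [0.0, -0.0, 0.024]
[-4.87, 2.44, 0.03] [0.0, -0.0, 0.024]
[-4.81, 2.55, 0.03] [0.0, -0.0, 0.024]
[-4.75, 2.67, 0.03] [0.0, -0.0, 0.024]
scene [[0.607 0.08  0.026]
 [0.603 0.084 0.027]
 [0.615 0.038 0.027]
 [0.613 0.04  0.027]
 [0.603 0.081 0.028]]
side [[0.618 0.02  0.025]
 [0.6   0.098 0.025]
 [0.608 0.051 0.025]
 [0.616 0.012 0.025]
 [0.603 0.09  0.026]]
```

Emit:
{"fn": "carry_out", "kwargs": {
  "motion": [-5.1, 1.8, 0, 0, 0, 0.024, -5.1, 2.0, 0, 0, 0, 0.024, -5.0, 2.1, 0, 0, 0, 0.024, -5.0, 2.2, 0, 0, 0, 0.024, -4.9, 2.3, 0, 0, 0, 0.024, -4.9, 2.4, 0, 0, 0, 0.024, -4.8, 2.5, 0, 0, 0, 0.024, -4.0, 2.2, 0, 0, 0, 0.024]
}}

```text
clock: 5.38
tool_pos: [0.5493, -0.084, 0.3211]
eef_rot: [0.784, 0.62, -0.001, -0.001]
contact_force: [0.9, 0.5, -2.6]
opening: 0.156
```

Emit:
{"fn": "carry_out", "kwargs": {
  "motion": [0, 0, 0, 0, 0, 0, 0, 0, 0, 0, 0, 0, 0, 0, 0, 0, 0, 0]
}}

```text
clock: 5.75
tool_pos: [0.5493, -0.08, 0.322]
eef_rot: [0.783, 0.622, -0.0, -0.001]
contact_force: [0.0, 0.8, -3.2]
opening: 0.158
```

Run:
```python
from h import *
n=np.array([.2263,.97405,0]);m=np.array([.54782,-.26337,0]);t=np.array([n[1],-n[0],0])
a=shot("scene");P,u,v=pts(a);r=(P-m)@n;s=(P-m)@t
# panel refit
k=(abs(r)<.005)&(P[:,2]>.02)&(P[:,2]<.2)&(abs(s)<.18);print("panel visible",k.sum(),"r mean",r[k].mean())
k=(r>.019)&(r<.034)&(abs(s+.035)<.02)&(P[:,2]>.14)&(P[:,2]<.2)
print("head",k.sum(),r[k].mean(),"s",s[k].min(),np.median(s[k]),s[k].max(),"z",P[k,2].min(),np.median(P[k,2]),P[k,2].max())
st=a["state"];T=np.array(st["tool_pos"]);rt=R.from_quat(st["eef_rot"])
for c,p in(("scene",a),("side",shot("side")),("wrist",shot("wrist"))):
    X=rt.inv().apply(pts(p)[0]-T) # tool frame; plate at x~-.0625
    k=(X[:,0]<-.05)&(X[:,0]>-.08)&(abs(X[:,1])<.07)&(X[:,2]>.0)&(X[:,2]<.14);Y=X[k]
    if len(Y)>50:
        print(c,len(Y),"plate tool x",np.median(Y[:,0]),"y",Y[:,1].min(),Y[:,1].max(),"z",np.percentile(Y[:,2],[0,2,50,100]),"slopes",np.linalg.lstsq(np.c_[Y[:,1:],np.ones(len(Y))],Y[:,0],rcond=None)[0])
plan((.553,-.09,.26),-13.1,4)
save("s2.png",np.vstack([cv2.resize(a["frame"][80:230,60:260],(800,600))]))
```

```text
panel visible 2292 r mean -8.963126962707726e-06<stdin>:7: RuntimeWarning: Mean of empty slice.
  ret = ret.dtype.type(ret / rcount)
Traceback (most recent call last):
ValueError: zero-size array to reduction operation minimum which has no identity
```

Run:
```python
from h import *
a=shot("scene")
st=a["state"];T=np.array(st["tool_pos"]);rt=R.from_quat(st["eef_rot"])
for c,p in(("scene",a),("side",shot("side")),("wrist",shot("wrist"))):
    X=rt.inv().apply(pts(p)[0]-T)
    k=(X[:,0]<-.05)&(X[:,0]>-.08)&(abs(X[:,1])<.07)&(X[:,2]>.0)&(X[:,2]<.14);Y=X[k]
    if len(Y)>50:
        print(c,len(Y),"plate tool x",np.median(Y[:,0]),"y",np.percentile(Y[:,1],[0,1,99,100]),"z",np.percentile(Y[:,2],[0,2,50,100]),"slopes",np.linalg.lstsq(np.c_[Y[:,1:],np.ones(len(Y))],Y[:,0],rcond=None)[0])
plan((.553,-.09,.256),-13.1,4)
save("s2.png",np.vstack([cv2.resize(a["frame"][80:230,60:260],(800,600))]))
```

```text
scene 226 plate tool x -0.05952598182736811 y [-0.05063952 -0.04908063  0.0499739   0.05016587] z [0.01995159 0.02455768 0.11175171 0.13973137] slopes [-0.00300552  0.02137945 -0.06157843]
side 1694 plate tool x -0.06367127413426166 y [-0.04991382 -0.04926678  0.04997384  0.05094474] z [0.02030597 0.02162442 0.07350482 0.13983155] slopes [-0.00534394  0.00835011 -0.06416737]
wrist 1266 plate tool x -0.059448175232186845 y [-0.0224959  -0.02225003  0.02251269  0.02280626] z [0.0547827  0.05598542 0.06262691 0.08526678] slopes [ 0.0004234  -0.02113257 -0.05815976]
t 5.95 p [ 0.5497 -0.0808  0.3227] psi -13.09 tilt z [-0.  0. -1.] F [ 0.3 -0.3 -2.8] op 0.153
[-0.21, 0.13, 1.67] [-0.0, -0.0, 0.0]
[-0.21, 0.13, 1.67] [-0.0, -0.0, 0.0]
[-0.21, 0.13, 1.67] [-0.0, -0.0, 0.0]
[-0.21, 0.13, 1.67] [-0.0, -0.0, 0.0]
```

View pics/s2.png

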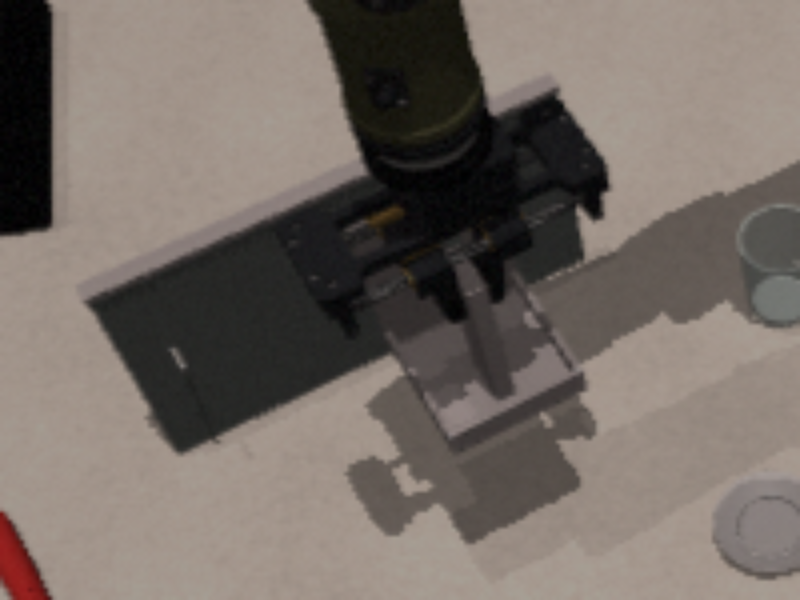

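Held upright and centred: the plate spans ±50 mm about the tool in tool y. Next: 5 mm sideways, lower to the insertion height, then approach.

Emit:
{"fn": "carry_out", "kwargs": {
  "motion": [0, 0.5, 1.5, 0, 0, 0, 0, 0, 2.5, 0, 0, 0, 0, 0, 2.2, 0, 0, 0, 0, 0, 0.5, 0, 0, 0, -2, 0, 0, 0, 0, 0, -2, 0, 0, 0, 0, 0, -2, 0, 0, 0, 0, 0, -0.8, 0, 0, 0, 0, 0]
}}

```text
clock: 6.95
tool_pos: [0.5391, -0.1506, 0.256]
eef_rot: [0.784, 0.621, 0.0, 0.001]
contact_force: [0.3, 1.0, -3.7]
opening: 0.156
```

Emit:
{"fn": "carry_out", "kwargs": {
  "motion": [0, 0, 0, 0, 0, 0, 0, 0, 0, 0, 0, 0]
}}

```text
clock: 7.2
tool_pos: [0.5396, -0.1479, 0.2557]
eef_rot: [0.783, 0.622, 0.0, -0.0]
contact_force: [-0.0, 0.6, -2.5]
opening: 0.155
```

```bash
cat >> h.py <<'E'
S=np.array([.5142,-.2556,.1735]);N=np.array([.2263,.97405,0]);TT=np.array([.97405,-.2263,0])
def rel():
    s=monitor.get_state();d=np.array(s["tool_pos"])-S
    print("D %.4f s %.4f seat z %.4f"%(d@N,d@TT,d[2]-.152+.111),"F n,t,z",np.round([s["contact_force"]@N,s["contact_force"]@TT,s["contact_force"][2]],1),"clock",s["clock"],"op",s["opening"])
E
python3 - <<'E'
from h import *
rel();plan(S+N*.0735+np.array([0,0,.082]),-13.1,4)
p=shot("wrist");a=shot("scene")
save("w2.png",np.hstack([p["frame"][:,:400],cv2.resize(a["frame"][80:230,80:230],(384,384))]))
E
```

```text
D 0.1107 s 0.0003 seat z 0.0412 F n,t,z [ 0.5 -0.2 -2.5] clock 7.2 op 0.15476216872475504
t 7.2 p [ 0.5396 -0.1479  0.2557] psi -13.1 tilt z [ 0.     0.001 -1.   ] F [-0.   0.6 -2.5] op 0.155
[-0.93, -0.01, 0.0] [0.0, -0.0, 0.0]
[-0.93, -0.01, 0.01] [0.0, -0.0, 0.0]
[-0.93, -0.01, 0.01] [0.0, -0.0, 0.0]
[-0.93, -0.01, 0.01] [0.0, -0.0, 0.0]
```

View pics/w2.png

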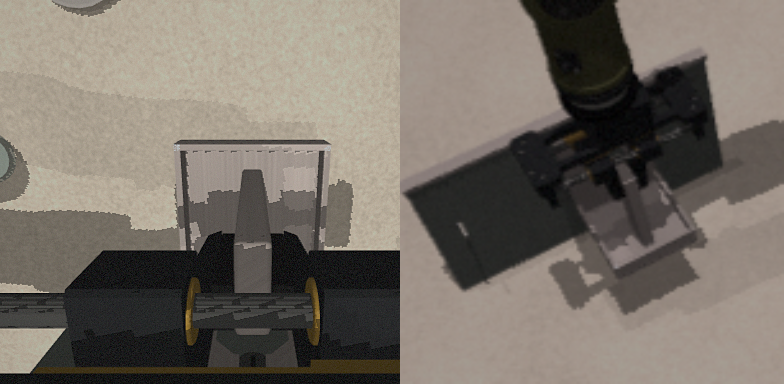

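The wrist view shows the tray and the fin firmly in the pads, at about (250,240). The screw is hidden behind the plate. I advance gently and watch the force.

Emit:
{"fn": "carry_out", "kwargs": {
  "motion": [-0.6, 0, 0, 0, 0, 0, -0.6, 0, 0, 0, 0, 0, -0.5, 0, 0, 0, 0, 0, -0.4, 0, 0, 0, 0, 0, -0.4, 0, 0, 0, 0, 0, 0, 0, 0, 0, 0, 0, 0, 0, 0, 0, 0, 0]
}}

```text
clock: 8.18
tool_pos: [0.5335, -0.1732, 0.2557]
eef_rot: [0.783, 0.621, 0.0, -0.0]
contact_force: [-0.1, 0.5, -3.8]
opening: 0.155
```

```bash
python3 -c "
from h import *
rel()"
```

```text
D 0.0846 s 0.0002 seat z 0.0412 F n,t,z [ 0.4 -0.2 -3.8] clock 8.175 op 0.15544288555647723
```

Emit:
{"fn": "carry_out", "kwargs": {
  "motion": [-0.4, 0, 0, 0, 0, 0, -0.4, 0, 0, 0, 0, 0, -0.3, 0, 0, 0, 0, 0, 0, 0, 0, 0, 0, 0, 0, 0, 0, 0, 0, 0]
}}

```text
clock: 8.8
tool_pos: [0.531, -0.184, 0.2557]
eef_rot: [0.784, 0.621, 0.0, -0.0]
contact_force: [0.4, 0.3, -2.4]
opening: 0.155
```

```bash
python3 -c "
from h import *
rel()"
```

```text
D 0.0735 s 0.0001 seat z 0.0412 F n,t,z [ 0.3  0.3 -2.4] clock 8.8 op 0.15524383978642092
```

Through with no contact. Now down about 25 mm, watching the force where the shank enters the slot.

Emit:
{"fn": "carry_out", "kwargs": {
  "motion": [0, 0, 0.5, 0, 0, 0, 0, 0, 0.5, 0, 0, 0, 0, 0, 0.4, 0, 0, 0, 0, 0, 0.4, 0, 0, 0, 0, 0, 0.4, 0, 0, 0, 0, 0, 0, 0, 0, 0, 0, 0, 0, 0, 0, 0]
}}

```text
clock: 9.68
tool_pos: [0.531, -0.1841, 0.2338]
eef_rot: [0.784, 0.621, 0.0, 0.0]
contact_force: [0.2, -1.2, -2.6]
opening: 0.156
```

```bash
python3 -c "
from h import *
rel()"
```

```text
D 0.0734 s 0.0002 seat z 0.0193 F n,t,z [-1.1  0.5 -2.6] clock 9.675 op 0.1562323234281212
```

Emit:
{"fn": "carry_out", "kwargs": {
  "motion": [0, 0, 0.4, 0, 0, 0, 0, 0, 0.4, 0, 0, 0, 0, 0, 0.3, 0, 0, 0, 0, 0, 0.2, 0, 0, 0, 0, 0, 0, 0, 0, 0]
}}

```text
clock: 10.3
tool_pos: [0.5309, -0.1841, 0.2205]
eef_rot: [0.784, 0.621, -0.0, -0.0]
contact_force: [-0.6, -0.1, -2.9]
opening: 0.157
```

Emit:
{"fn": "carry_out", "kwargs": {
  "motion": [0, 0, 0.2, 0, 0, 0, 0, 0, 0.1, 0, 0, 0, 0, 0, 0, 0, 0, 0]
}}

```text
clock: 10.68
tool_pos: [0.5309, -0.1841, 0.2176]
eef_rot: [0.784, 0.621, 0.0, -0.0]
contact_force: [0.2, 0.6, -3.3]
opening: 0.155
```

```bash
python3 -c "
from h import *
rel()"
```

```text
D 0.0734 s 0.0001 seat z 0.0031 F n,t,z [ 0.7  0.1 -3.3] clock 10.675 op 0.1554769355495193
```

In the slot. Now small steps down until the screw takes the weight.

Emit:
{"fn": "carry_out", "kwargs": {
  "motion": [0, 0, 0.15, 0, 0, 0, 0, 0, 0.1, 0, 0, 0, 0, 0, 0, 0, 0, 0, 0, 0, 0, 0, 0, 0]
}}

```text
clock: 11.18
tool_pos: [0.531, -0.1842, 0.2153]
eef_rot: [0.784, 0.621, 0.0, 0.0]
contact_force: [0.0, -0.8, -1.6]
opening: 0.153
```

Emit:
{"fn": "carry_out", "kwargs": {
  "motion": [0, 0, 0.1, 0, 0, 0, 0, 0, 0.1, 0, 0, 0, 0, 0, 0, 0, 0, 0, 0, 0, 0, 0, 0, 0]
}}

```text
clock: 11.68
tool_pos: [0.5312, -0.1845, 0.2136]
eef_rot: [0.784, 0.621, 0.0, 0.0]
contact_force: [-0.4, -0.2, 5.7]
opening: 0.153
```

```bash
python3 -c "
from h import *
rel()"
```

```text
D 0.0731 s 0.0004 seat z -0.0009 F n,t,z [-0.3 -0.4  5.7] clock 11.675 op 0.15278510314356253
```

Seated: contact came at the predicted height. I ease the pressure, bring the plate nearer the panel, then let go slowly.

Emit:
{"fn": "carry_out", "kwargs": {
  "motion": [0, 0, -0.15, 0, 0, 0, -0.2, 0, 0, 0, 0, 0, -0.3, 0, 0, 0, 0, 0, 0, 0, 0, 0, 0, 0]
}}

```text
clock: 12.18
tool_pos: [0.5298, -0.1891, 0.2145]
eef_rot: [0.784, 0.621, 0.0, -0.0]
contact_force: [0.0, 1.0, -0.8]
opening: 0.154
```

```bash
python3 -c "
from h import *
rel()"
```

```text
D 0.0683 s 0.0001 seat z 0.0000 F n,t,z [ 0.9 -0.2 -0.8] clock 12.175 op 0.15433961590464426
```

Emit:
{"fn": "carry_out", "kwargs": {
  "motion": [0, 0, 0, 0, 0, 0, 0, 0, 0, 0, 0, 0, 0, 0, 0, 0, 0, 0, 0, 0, 0, 0, 0, 0],
  "hand": 2.2,
  "grip_force": 10
}}

```text
clock: 12.68
tool_pos: [0.5298, -0.189, 0.2147]
eef_rot: [0.784, 0.621, -0.0, 0.0]
contact_force: [-0.3, 0.5, -0.3]
opening: 0.245
```

Emit:
{"fn": "carry_out", "kwargs": {
  "motion": [0, 0, 0, 0, 0, 0, 0, 0, 0, 0, 0, 0, 0, 0, 0, 0, 0, 0, 0, 0, 0, 0, 0, 0],
  "hand": 5
}}

```text
clock: 13.18
tool_pos: [0.5298, -0.189, 0.2147]
eef_rot: [0.784, 0.621, 0.0, -0.0]
contact_force: [0.1, -0.2, 0.4]
opening: 0.569
```

Run:
```python
from h import *
rel();a=shot("scene");p=shot("wrist")
save("r.png",np.hstack([p["frame"][:,:400],cv2.resize(a["frame"][80:230,80:230],(384,384))]))
```

```text
D 0.0684 s 0.0001 seat z 0.0002 F n,t,z [-0.2  0.1  0.4] clock 13.175 op 0.5689897234053164
```

View pics/r.png

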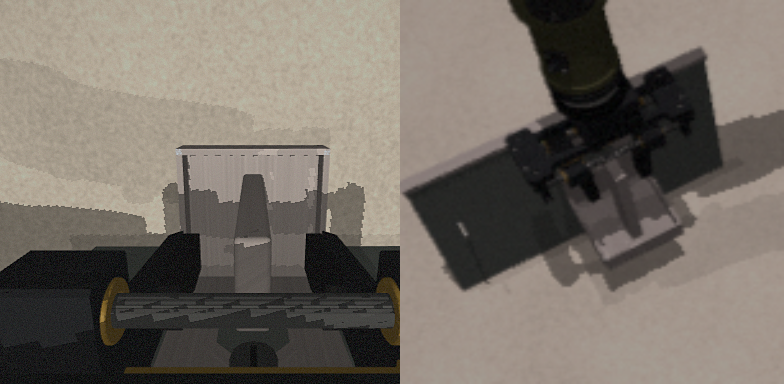

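The caddy hangs free: the fin at wrist (250,240) is clear of both fingers, with only a slight lean. Retreat straight up, then out.

Emit:
{"fn": "carry_out", "kwargs": {
  "motion": [0, 0, -1, 0, 0, 0, 0, 0, -2, 0, 0, 0, 0, 0, -4, 0, 0, 0, 0, 0, -5, 0, 0, 0, 0, 0, -5, 0, 0, 0, 4, 0, -2, 0, 0, 0, 6, 0, 0, 0, 0, 0, 6, 0, 0, 0, 0, 0]
}}

```text
clock: 14.28
tool_pos: [0.5665, -0.0319, 0.406]
eef_rot: [0.784, 0.621, 0.001, 0.001]
contact_force: [0.9, 0.4, -0.0]
opening: 0.565
```

Emit:
{"fn": "carry_out", "kwargs": {
  "motion": [6, 0, 0, 0, 0, 0, 6, 0, 0, 0, 0, 0, 0, 0, 0, 0, 0, 0, 0, 0, 0, 0, 0, 0]
}}

```text
clock: 14.78
tool_pos: [0.5934, 0.0828, 0.4051]
eef_rot: [0.784, 0.621, -0.0, 0.0]
contact_force: [0.5, -0.6, 0.4]
opening: 0.567
```

Run:
```python
from h import *
rel()
for i in range(2):
    a=shot("scene");d=pts(a)[0]
    X=np.c_[(d-S)@N,(d-S)@TT,d[:,2]]
    k=(X[:,0]>.0)&(X[:,0]<.14)&(abs(X[:,1])<.07)&(X[:,2]>.05)&(X[:,2]<.22);Y=X[k];print(len(Y),Y.min(0).round(4),Y.max(0).round(4))
    pl=Y[(Y[:,0]<.035)&(Y[:,2]>.1)];print(" plate",len(pl),np.percentile(pl,[2,50,98],axis=0).round(4).tolist())
    f=Y[(Y[:,0]>.035)&(abs(Y[:,1])<.012)&(Y[:,2]>.1)];print(" fin",f.min(0).round(4),np.median(f,0).round(4),f.max(0).round(4))
save("fin.png",cv2.resize(a["frame"][80:230,80:280],(800,600)))
for m in finder.masks_of(a,"plain_caddy")[:2]:print(m["p"],m["extent"])
```

```text
D 0.3476 s 0.0006 seat z 0.1906 F n,t,z [-0.5  0.6  0.4] clock 14.775 op 0.5668333395473496
1427 [ 0.     -0.047   0.0524] [0.1084 0.0699 0.2138]
 plate 829 [[0.0001, -0.0426, 0.1033], [0.0065, 0.0132, 0.168], [0.0259, 0.0669, 0.2106]]
 fin [ 0.0484 -0.0068  0.1076] [0.0811 0.0028 0.1694] [0.0915 0.0078 0.1888]
1404 [ 0.     -0.0455  0.0501] [0.1072 0.0699 0.2144]
 plate 826 [[0.0002, -0.0412, 0.1042], [0.0066, 0.0133, 0.17], [0.0261, 0.0665, 0.2111]]
 fin [ 0.0484 -0.0071  0.1013] [0.0795 0.0028 0.1709] [0.0915 0.0078 0.1906]
0.9 [167.9, 234.3, 220.0, 281.9]
```

View pics/fin.png

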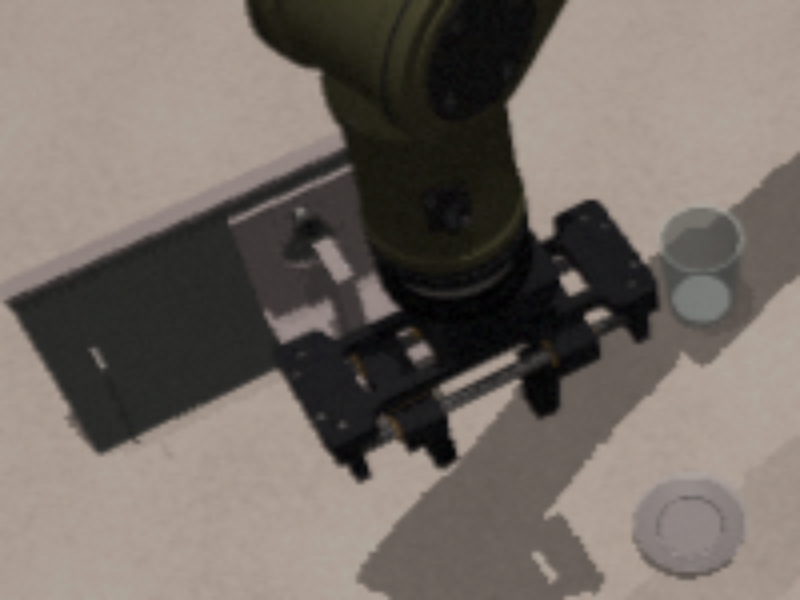

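The picture shows the screw head at (303,215) in front of the plate near its top. The caddy hangs upright, clear of the arm, and two pictures in a row give the same position.

```bash
python3 -c "
from plant import workorder
print(workorder.finish_job())"
```

```text
the job is handed in; nothing more can be done
None
```

The grey keyhole caddy is hanging on the screw with the slot home, and I handed the job in at about 15 s of the 48 s allowed. No verdict was reported.

- **Hanging the caddy:** I pinched it by the fin, and the opening went over the screw head without contact. I slid it down until the screw took its weight, eased the pressure, moved the plate nearer the panel, then let go and backed off.
- **Seat:** At release the seat point was within 1 mm of the estimated screw axis sideways and in height. The caddy then touched the screw at about the predicted height.
- **Last check:** The picture shows the screw head in front of the top of the plate and the caddy upright with only a slight lean. Its position was the same in two pictures, and the force on the gripper was near zero. The fin top measured about 0.189 m, where 0.186 m was expected.
- **Plain caddy:** The network found it in the same place, to within about 1 pixel.
- **Not confirmed:** In the final picture the arm hid one side of the caddy, so I did not measure its lean or speed exactly. No check failed.

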